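Bolt the lid of an instrument case

ROBOT

A 6-joint arm with a two-finger parallel gripper is mounted at the origin on the work surface. World frame = base frame: x ahead of the robot, y to its left, z up, the work surface at z = 0. Lengths are in m, angles in rad, forces in N, time in s.
With the tool pointing down it reaches from about 0.35 to 0.85 m from the base axis. Payload 8.1 kg.
Tool frame: the origin (TCP) lies at the centre of the arm's flange, where the gripper is bolted on; the fingertips stand 186 mm ahead of it and the grasp point (between the pads) lies 167 mm ahead of it (robot.grasp_offset is the distance from the TCP to the grasp point, in m); z points along the fingers, y is the line along which they close (so a half turn about z gives the same grasp; the last joint's range is limited). The gripper opens to 93 mm and grips with 3 to 60 N. Pads are 15 mm wide; open, the fingers measure 128 mm over their backs; the gripper's body (75 mm by 188 mm) begins 65 mm behind the grasp point.
Start: joints at [-1.352, 0.13, 1.488, -0, 1.523, -0.085], TCP at [0.18, -0.573, 0.405] pointing down, gripper open.
Joint ranges: [-2.96, 2.96], [-0.89, 2.26], [0.02, 2.5], [-1.34, 4.48], [0, 2.73], [-2.66, 2.66]. Speed limits (rad/s): [2.39, 2.39, 2.79, 3.14, 3.14, 3.14].

INTERFACE

Orientations are given as a rotation vector (axis times angle).
In Python, from plant import robot gives the robot as it stands.
- The arm moves only by the tool drive_tool, never from a script. Its argument "moves" is one flat list of numbers, 7 for each row, row after row: the finger opening in mm, from 0 to 93, then the shift along the tool's x, y, z in mm, then the turn, a rotation vector about the tool's x, y, z in degrees. A call has 1 to 8 rows; each row shifts and turns the commanded pose from where the row before left it, along the tool's axes as they then stand; what a row does not reach is not made up. A row lasts 1/10 s, in which the tool goes at most 50 mm and 8.59 degrees, less where a joint would pass 70% of its speed; a pose out of reach is approached as far as the arm can. A call is refused whole if a number of a shift passes 50 or a number of a turn 8.59, either way. A call with a gripper value outside its range is refused whole. The fingers move at their own pace and stop on an object; "grip_force" is the grip in N (left out, the last holds). Time passes only in rows, so rows that do not move let the fingers close. It gives the time, the measured TCP pose, the force, the opening and the grip force at its end, in the units of the state.
- robot.read_state(): the state, without advancing time (a new reading comes with each control period).
- robot.read_camera(name): name is "side" or "top"; returns a dict with "color" (400x640x3 uint8, red, green, blue), "depth" (400x640 float32, m along the optical axis (not along the pixel's ray), 0 where there is no reading), "mtx" (3x3 intrinsics, pixels), "dist_coeffs" ([k1, k2, p1, p2, k3] as OpenCV has them; the pictures are not rectified), "R" (3x3) and "t" (3): a world point X has camera coordinates R X + t. Camera axes: x right, y down, z forward; pixel columns grow to the right and rows downward; lengths in m; the calibration is good to about 2 mm. A picture is of the moment at which its call begins.
- robot.close_job(): hands the job in; it is judged then, once.
The state is a dict: "t": time; "q": joint angles; "dq": joint speeds; "joint_torque": joint torques, N m; "tool_pos": TCP position; "orientation": TCP orientation; "force": force on the tool from outside, world axes, zero at the start; "wrist_torque": the same for the moment, N m; "opening": finger opening in m; "gripper_force": force on a finger pad.
Only numpy, scipy, OpenCV 4.12 (cv2) and the standard library are available. Lean on these libraries where they do the work, as an engineer would, in place of code of your own. Each camera call takes 0.05 s, during which the arm holds its last target. There are 200 camera calls.

TASK

Lock the lid of the steel instrument case: push the bolt by its red knob all the way along its slot into the end frame, then push the knob over sideways and down into the notch until the handle lies down fully. Push with the fingertips or the outside of the fingers only: do not grip the knob, do not lift, tip or shove the case, and leave everything else on the bench where it is.

Things in the scene. Friction and masses are not known exactly. Their poses are not given: they have to be found in the camera images.
- case: Loose closed stainless instrument case, about 3 kg, 244 (x) by 254 (y) mm, lid face 71 mm above the bench. Origin: centre of its underside; z up. At each y end (y = +-123.5 mm) an end frame 130 mm wide (x), 5 mm thick, stands up to 112 mm. The barrel bolt on the lid slides along the case's +y into a hole in the +y frame. The case slides on the bench if pushed with more than about 15 N.
- barrel (a point): Middle of the bolt's tube, on its axis, 87 mm above the bench, case x = 0, y = 40 mm; axes as the case's. The tube lies along y, 92 mm long, outer radius 12 mm (top at 99 mm), on a back plate 46 mm wide. The long leg of its L-shaped slot runs along the top.
- notch (a point): Corner of the L-shaped slot, on top of the tube (99 mm high) at case y = 63 mm, its +y end. From here the short leg (the notch, 15 mm wide) runs down the side of the tube that faces the case's -x. Axes as the case's.
- bolt (a joint): Travel of the brass bolt (16 mm thick) along the case's +y, in m: 0 drawn back, 0.050 fully home in the end frame (end of the long leg). Starts 0 to 0.022. It stays where it is left and resists with about 3 N. Its end lies at case y = 99 mm at 0 and 149 mm when home.
- handle (a joint): Angle of the bolt's handle about the bolt axis, in rad: 0 upright in the long leg (0.2 play), 1.40 lying down fully in the notch with the knob towards the case's -x. It can turn only with the bolt within about 4 mm of home, and the handle then keeps the bolt from going back. It stays where it is left; turning takes about 2 N at the knob.
- knob (a point): Centre of the red ball knob, 24 mm in diameter, at the end of the handle stem (9 mm thick), 36 mm from the bolt axis. With the handle upright it is 123 mm above the bench at case x = 0, case y = 15 mm + bolt travel; lying down it is 93 mm above the bench at case x = -35 mm.
- haemostat: Steel haemostat lying on the bench in front of (-x) the case, 140 mm long, 56 mm wide, 8 mm high; origin at its middle on the bench. Bystander.
- oil_bottle: White bottle of instrument oil with blue cap, 56 mm in diameter, 150 mm high, standing beyond (+x) the case; origin: centre of its foot. Bystander.
- tape_roll: Roll of tape lying flat, 100 mm in diameter, 25 mm high, near the case's -y end; origin: centre of its underside. Bystander.
- gallipot: Small open steel cup, 60 mm in diameter, 42 mm high, near the case's +y end; origin: centre of its foot. Bystander.
- cleaning_brush: Blue brush 190 mm long lying on the right of the bench; origin at its middle on the bench. Bystander.
- bowl: Open steel bowl, 150 mm in diameter, 55 mm high, on the right of the bench; origin: centre of its foot. Bystander.
- tray: Open steel tray with instruments in it, 200 (its x) by 280 (its y) by 28 mm, on the left of the bench; origin: centre of its underside. Bystander.

How it is judged:
At the end, for the whole second after the job is handed in: The bolt is home (more than 43 of its 50 mm), the handle lies down in the notch (more than 1.22 of its 1.40 rad), and the case stands flat and at rest within 25 mm of where it was (value of joint bolt above 0.043 m and value of joint handle above 1.22 rad and distance of case from where it was at the start of the episode below 0.025 m and angle between case's own z axis and vertical below 0.03 rad and linear speed of case below 0.01 m/s); the robot touches nothing.
It fails at once if the case was shoved more than 25 mm (distance of case from where it was at the start of the episode above 0.025 m).
It fails at once if the case was tipped or lifted (angle between case's own z axis and vertical above 0.08 rad or height (world z) of case above 0.01 m).
It fails at once if the knob was gripped between the fingers (distance between the grasp point and knob below 0.022 m and contact force between the fingers and handle above 28 N).
It fails at once if a bystander was moved more than 20 mm (distance of any of haemostat, oil_bottle, tape_roll, gallipot, cleaning_brush, bowl, tray from where it was at the start of the episode above 0.02 m).
It also fails if it takes over 48 s, if anything falls off the work surface, if the arm or the gripper's body presses on something with over 40 N, if the wrist force passes 120 N, or if a joint passes its speed limit or range.

## Working session

There is one attempt and no reset: what is moved stays moved. The work goes in short steps, Python scripts to look and compute and a tool call to move; the robot and the scene stay as the last step left them, time stands still between calls to the robot, and variables do not carry over. Pictures are saved under pics/ and viewed, at most 10 in all, crops included, and the job is handed in when it is done.

Besides the shell and the picture viewer there is one more tool, called as name(argument=value, ...) on one line, values as JSON. drive_tool: Moves the arm, as the interface text tells. Its arguments: {"type":"object","properties":{"moves":{"type":"array","items":{"type":"number"}},"grip_force":{"type":"number"}},"required":["moves"]}

```bash
mkdir -p pics; ls; cat > h.py <<'E'
import numpy as np, cv2
from plant import robot
def cam(n,f=None):
    c=robot.read_camera(n)
    if f: cv2.imwrite('pics/'+f,c['color'][:,:,::-1])
    return c
def pts(c,uv):
    """pixels with depth -> world"""
    uv=np.atleast_2d(uv).astype(float); n=cv2.undistortPoints(uv[:,None],c['mtx'],c['dist_coeffs'])[:,0]
    i=uv.round().astype(int); d=c['depth'][i[:,1],i[:,0]]
    return (np.c_[n,np.ones(len(n))]*d[:,None]-c['t'])@c['R']
def ray(c,uv,z):
    n=cv2.undistortPoints(np.array([[uv]],float),c['mtx'],c['dist_coeffs'])[0,0]
    o=-c['R'].T@c['t']; v=c['R'].T@np.r_[n,1]
    return o+v*(z-o[2])/v[2]
def red(c):
    h=cv2.cvtColor(c['color'],cv2.COLOR_RGB2HSV)
    return ((h[...,0]<8)|(h[...,0]>172))&(h[...,1]>140)&(h[...,2]>60)
E
python3 - <<'E'
from h import *
for n in ('top','side'):
    c=cam(n,n+'0.png'); m=red(c).astype(np.uint8)
    k,l,s,ce=cv2.connectedComponentsWithStats(m)
    print(n,'cam at',-c['R'].T@c['t'])
    for i in range(1,k):
        if s[i,4]>30: print(s[i],ce[i],ray(c,ce[i],.123),np.median(pts(c,np.argwhere(l==i)[:,::-1]),0))
s=robot.read_state();print(s['t'],s['tool_pos'],s['orientation'],s['force'])
E
```

```text
pics
top cam at [ 0.2967537  -0.02133161  1.70655316]
[314 206   6   7  34] [316.47058824 208.85294118] [ 0.54337374 -0.01963401  0.123     ] [ 0.54179343 -0.01972499  0.13206985]
side cam at [0.46308248 0.85650441 0.85576635]
[331 186   7   7  37] [334.24324324 189.24324324] [ 0.54594441 -0.016958    0.123     ] [ 0.54570042 -0.00963991  0.12893   ]
0.1 [ 0.17944734 -0.57233283  0.40380729] [-3.10382018e+00 -4.75133790e-01  1.85679447e-04] [-0.40847273  0.88242272 -0.55094065]
```

```bash
ls pics
```

```text
side0.png
top0.png
```

View pics/top0.png

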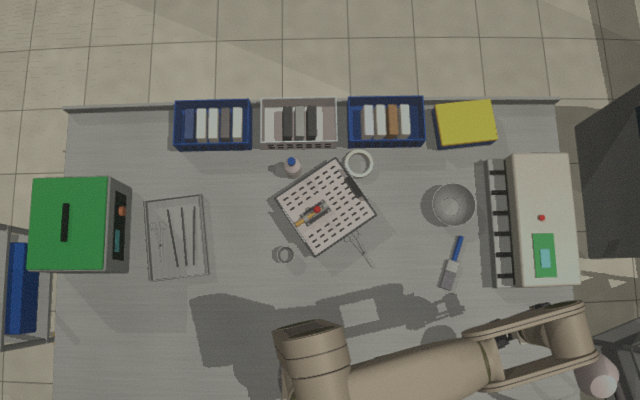

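View pics/side0.png

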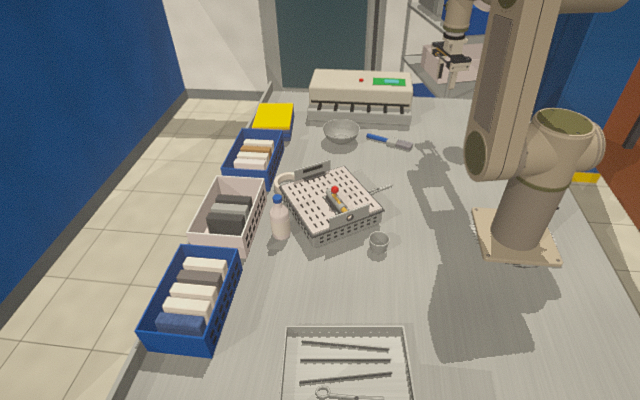

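The top view shows the case at about (325,207), rotated by about 35°. The red knob is at (316,209) and the brass bolt end at (297,223), pointing down-left. The gallipot is at (284,254), the tape at (358,163) and the haemostat at (362,250). The side view agrees.

```bash
python3 - <<'E'
from h import *
c=cam('top')
v,u=np.mgrid[130:290,250:400]; uv=np.c_[u.ravel(),v.ravel()]
P=pts(c,uv); print('bench z',np.median(P[:,2][P[:,2]<.03]))
m=(P[:,2]>.055)&(P[:,2]<.085)
M=np.zeros((400,640),np.uint8); M[uv[m,1],uv[m,0]]=1
M=cv2.morphologyEx(M,cv2.MORPH_CLOSE,np.ones((5,5)))
k,l,s,ce=cv2.connectedComponentsWithStats(M); i=1+s[1:,4].argmax()
ct=np.argwhere(l==i)[:,::-1]
W=np.array([ray(c,p,.071)[:2] for p in ct],np.float32)
r=cv2.minAreaRect(W);print(r)
a=np.deg2rad(r[2])
for k in range(4):
    pass
# yaw near +35 deg
ang=[b for b in (r[2]-90,r[2],r[2]+90) if -10<b<80][0]; print('yaw',ang)
y=np.deg2rad(ang);X=np.array([np.cos(y),np.sin(y)]);Y=np.array([-np.sin(y),np.cos(y)])
C=np.array(r[0])
# high frames: points 0.09-0.125
f=(P[:,2]>.095)&(P[:,2]<.12); L=(P[f][:,:2]-C)@np.c_[X,Y]
for sgn in (1,-1):
    q=L[(sgn*L[:,1]>.1)&(abs(L[:,1])<.15)&(abs(L[:,0])<.1)]; print(sgn,len(q),q.mean(0),q.min(0),q.max(0))
for n,kn in (('top',(.543,-.0196)),('side',(.546,-.017))): print('knob local',(np.array(kn)-C)@np.c_[X,Y])
# brass
h=cv2.cvtColor(c['color'],cv2.COLOR_RGB2HSV)
b=(h[...,0]>12)&(h[...,0]<28)&(h[...,1]>110)&(h[...,2]>80);b[:, :270]=0;b[:,345:]=0;b[:190]=0;b[240:]=0
q=np.argwhere(b)[:,::-1];print(len(q)); Q=np.array([ray(c,p,.093)[:2] for p in q]);Lq=(Q-C)@np.c_[X,Y];print(np.median(Lq,0),Lq.min(0),Lq.max(0))
img=cv2.resize(c['color'][140:290,250:400],(600,600),interpolation=cv2.INTER_CUBIC);cv2.imwrite('pics/crop.png',img[:,:,::-1])
E
```

```text
bench z -3.198760140423102e-05
((0.5596287250518799, -0.04862435162067413), (0.24232839047908783, 0.25316286087036133), 33.3228874206543)
yaw 33.3228874206543
1 79 [0.00026567 0.12178204] [-0.06386625  0.10136278] [0.06446039 0.12677492]
-1 92 [ 5.73558823e-05 -1.23247327e-01] [-0.06339277 -0.12770665] [ 0.06511476 -0.12043126]
knob local [0.00204996 0.0333875 ]
knob local [0.00598505 0.03391196]
56
[0.00108108 0.09123929] [-0.00491979  0.0431523 ] [0.00722013 0.11565475]
```

View pics/crop.png

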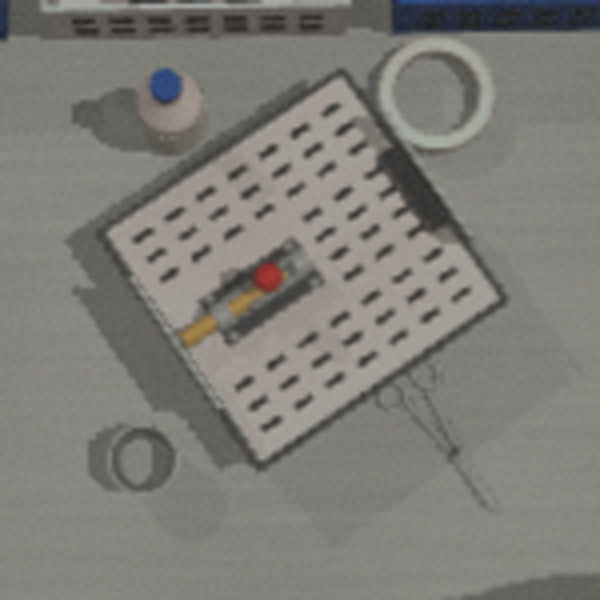

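Measured case centre is (0.560, -0.049) with yaw 33.3°, and its size and frames match the given values. The knob sits at local y≈33.5 mm, so bolt travel is about 18 mm. I'll first turn the tool so that its x axis lies along case y and its y axis along case x.

drive_tool(moves=[0,0,0,0,0,0,-8.5,0,0,0,0,0,0,-8.5,0,0,0,0,0,0,-8.5,0,0,0,0,0,0,-8.5,0,0,0,0,0,0,-8.5,0,0,0,0,0,0,-8.5,0,0,0,0,0,0,-8.5,0,0,0,0,0,0,-8.5], grip_force=10)

```text
t: 0.95
tool_pos: [0.1795, -0.5724, 0.4043]
orientation: [-2.302, -2.137, -0.001]
force: [0.0, 0.2, 0.5]
opening: 0.0335
gripper_force: 0.0
```

drive_tool(moves=[0,0,0,0,0,0,-8,0,0,0,0,0,0,-8,0,0,0,0,0,0,-8,0,0,0,0,0,0,-8,0,0,0,0,0,0,-5.9,0,0,0,0,0,0,0])

```text
t: 1.55
tool_pos: [0.1795, -0.5724, 0.4043]
orientation: [-1.489, -2.766, -0.001]
force: [0.2, -0.0, 0.9]
opening: 0.0004
gripper_force: 0.0
```

drive_tool(moves=[0,13,38,0,0,0,0,0,13,38,0,0,0,0,0,13,38,0,0,0,0,0,13,38,0,0,0,0,0,13,38,0,0,0,0,0,13,38,0,0,0,0,0,13,38,0,0,0,0,0,13,38,0,0,0,0])

```text
t: 2.35
tool_pos: [0.3771, -0.3172, 0.4047]
orientation: [1.497, 2.762, 0.0]
force: [-0.0, -1.6, 0.1]
opening: 0.0004
gripper_force: 0.0
```

drive_tool(moves=[0,13,38,0,0,0,0,0,13,38,0,0,0,0,0,13,38,0,0,0,0,0,13,38,0,0,0,0,0,13,38,0,0,0,0,0,13,38,0,0,0,0,0,13,38,0,0,0,0,0,0,0,0,0,0,0])

```text
t: 3.15
tool_pos: [0.5506, -0.0929, 0.4044]
orientation: [-1.49, -2.765, -0.002]
force: [-0.6, -0.4, -0.1]
opening: 0.0005
gripper_force: 0.0
```

```bash
cat >> h.py <<'E'
from scipy.spatial.transform import Rotation as Ro
def st():
    s=robot.read_state(); y=np.deg2rad(33.32); B=np.array([[np.cos(y),-np.sin(y)],[np.sin(y),np.cos(y)]])
    M=Ro.from_rotvec(s['orientation']).as_matrix(); p=np.array(s['tool_pos']); tip=p+.186*M[:,2]
    print('t',s['t'],'tip case-xy',((tip[:2]-[.5596,-.0486])@B*1000).round(1),'tip z',(tip[2]*1000).round(1),'yaw',np.degrees(np.arctan2(M[1,0],M[0,0])).round(2),'zax',M[:,2].round(3),'F case',np.r_[np.array(s['force'][:2])@B,s['force'][2]].round(1),'open',s['opening'])
E
python3 -c "from h import *;st()"
```

```text
t 3.15 tip case-xy [-31.7 -31.9] tip z 218.4 yaw 123.35 zax [ 0.     0.002 -1.   ] F case [-0.8  0.  -0.1] open 0.0005115923022533185
```

drive_tool(moves=[0,4,17,0,0,0,0,0,3,17,0,0,0,0,0,0,0,30,0,0,0,0,0,0,30,0,0,0,0,0,0,25,0,0,0,0,0,0,17,0,0,0,0,0,0,8,0,0,0,0,0,0,0,0,0,0])

```text
t: 3.95
tool_pos: [0.5729, -0.0724, 0.2935]
orientation: [-1.493, -2.762, 0.001]
force: [0.4, -0.3, 0.4]
opening: 0.0003
gripper_force: 0.0
```

```bash
python3 - <<'E'
from h import *
st()
c=cam('side'); m=red(c).astype(np.uint8); cv2.imwrite('pics/s1.png',cv2.resize(c['color'][100:280,230:440],(700,600),interpolation=cv2.INTER_CUBIC)[:,:,::-1])
E
```

```text
t 3.95 tip case-xy [ -2.2 -26.9] tip z 107.5 yaw 123.2 zax [-0.002  0.    -1.   ] F case [ 0.2 -0.5  0.4] open 0.00026884924423112105
```

View pics/s1.png

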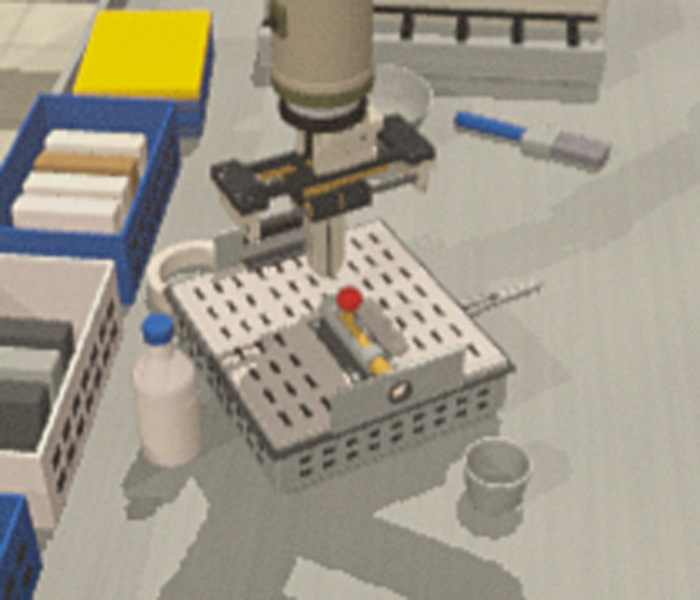

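The closed fingers, at crop (327,270), are just behind the knob at (348,299) and lined up with the tube. I'll push along +y, slowing near home.

drive_tool(moves=[0,17,3,0,0,0,0,0,15,0,0,0,0,0,0,6,0,0,0,0,0,0,6,0,0,0,0,0,0,6,0,0,0,0,0,0,6,0,0,0,0,0,0,6,0,0,0,0,0,0,0,0,0,0,0,0])

```text
t: 4.8
tool_pos: [0.5416, -0.018, 0.295]
orientation: [1.491, 2.765, 0.0]
force: [-0.3, -0.7, 0.6]
opening: 0.0003
gripper_force: 0.4
```

```bash
cat >> h.py <<'E'
def knob(z):
    y=np.deg2rad(33.32); B=np.array([[np.cos(y),-np.sin(y)],[np.sin(y),np.cos(y)]])
    for n in ('top','side'):
        c=cam(n); m=red(c); m[:, :270]=0; m[:,400:]=0; m[:150]=0;m[260:]=0
        q=np.argwhere(m)[:,::-1]
        if len(q)>5: print(n,len(q),q.mean(0),((ray(c,q.mean(0),z)[:2]-[.5596,-.0486])@B*1000).round(1),'depth z',np.median(pts(c,q),0)[2].round(4))
        else: print(n,'hidden')
E
python3 -c "from h import *;st();knob(.123)"
```

```text
t 4.8 tip case-xy [ 1.8 35.4] tip z 109.0 yaw 123.33 zax [ 0.  0. -1.] F case [-0.6 -0.4  0.6] open 0.0003317413532667214
top hidden
side 41 [337.82926829 193.58536585] [ 5.9 56.3] depth z 0.1294
```

drive_tool(moves=[0,3,0,0,0,0,0,0,3,0,0,0,0,0,0,2,0,0,0,0,0,0,1,0,0,0,0,0,0,0,0,0,0,0,0])

```text
t: 5.4
tool_pos: [0.5367, -0.011, 0.2945]
orientation: [-1.491, -2.765, 0.0]
force: [0.9, -2.0, -0.7]
opening: 0.0003
gripper_force: 1.1
```

```bash
python3 -c "from h import *;st();knob(.123)"
```

```text
t 5.4 tip case-xy [ 1.5 44.1] tip z 108.5 yaw 123.31 zax [-0.001  0.    -1.   ] F case [-0.3 -2.2 -0.7] open 0.0003225339710230781
top hidden
side 39 [339.         195.15384615] [ 6.2 64.1] depth z 0.1289
```

Nearly home, so I'll add a few small pushes and watch the force.

drive_tool(moves=[0,1,0,0,0,0,0,0,1,0,0,0,0,0,0,0,0,0,0,0,0])

```text
t: 5.8
tool_pos: [0.5358, -0.0096, 0.2946]
orientation: [1.492, 2.765, -0.001]
force: [1.9, -5.1, -2.0]
opening: 0.0005
gripper_force: 2.3
```

```bash
python3 -c "from h import *;st();knob(.123)"
```

```text
t 5.8 tip case-xy [ 1.5 45.6] tip z 108.6 yaw 123.3 zax [ 0.    -0.001 -1.   ] F case [-1.2 -5.3 -2. ] open 0.0005433633092066566
top hidden
side 42 [339.21428571 195.33333333] [ 6.  65.1] depth z 0.1302
```

The bolt is home: knob at 65 mm and force rising. Next I'll back off and go round to the +x side.

drive_tool(moves=[0,-10,0,0,0,0,0,0,-12,0,0,0,0,0,0,0,24,0,0,0,0,0,0,24,0,0,0,0,0,21,0,0,0,0,0,0,20,0,0,0,0,0,0,0,0,0,0,0,0])

```text
t: 6.6
tool_pos: [0.5645, 0.0344, 0.2944]
orientation: [-1.489, -2.765, -0.0]
force: [0.2, 0.2, -0.1]
opening: 0.0003
gripper_force: 0.0
```

```bash
python3 -c "from h import *;st();knob(.123)"
```

```text
t 6.6 tip case-xy [49.6 67. ] tip z 108.4 yaw 123.4 zax [-0.001  0.001 -1.   ] F case [ 0.2  0.  -0.1] open 0.00032444789909669375
top 23 [308.26086957 213.60869565] [ 4.5 63.6] depth z 0.1309
side 38 [339.18421053 195.68421053] [ 6.8 66.4] depth z 0.1282
```

drive_tool(moves=[0,0,-14,0,0,0,0,0,0,-6,0,0,0,0,0,0,-6,0,0,0,0,0,0,-6,0,0,0,0,0,0,-6,0,0,0,0,0,0,-5,0,0,0,0,0,0,-4,0,0,0,0,0,0,0,0,0,0,0])

```text
t: 7.5
tool_pos: [0.5257, 0.0068, 0.2946]
orientation: [-1.492, -2.764, 0.001]
force: [-0.6, -0.7, 0.3]
opening: 0.0003
gripper_force: 0.0
```

```bash
python3 - <<'E'
from h import *
st();knob(.110)
c=cam('side','x.png'); cv2.imwrite('pics/s2.png',cv2.resize(c['color'][140:250,270:400],(700,592),interpolation=cv2.INTER_CUBIC)[:,:,::-1])
E
```

```text
t 7.5 tip case-xy [ 1.9 65. ] tip z 108.6 yaw 123.29 zax [-0.001 -0.    -1.   ] F case [-0.9 -0.3  0.3] open 0.0002679185169417331
top hidden
side 30 [347.96666667 196.06666667] [-22.6  66.7] depth z 0.1165
```

View pics/s2.png

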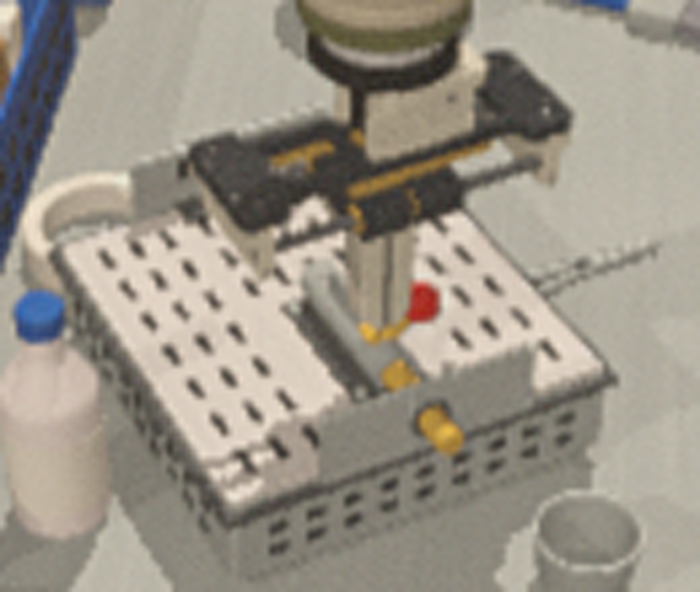

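The bolt goes through the frame and the handle is tilted about 0.9 rad, with the knob at crop (422,302). Now I'll lift over the knob and press it down from above.

drive_tool(moves=[0,0,4,-5,0,0,0,0,0,0,-22,0,0,0,0,0,-20,0,0,0,0,0,0,-20,0,0,0,0,0,0,0,8,0,0,0,0,0,0,5,0,0,0,0,0,0,5,0,0,0,0,0,0,0,0,0,0])

```text
t: 8.45
tool_pos: [0.4955, -0.0134, 0.3034]
orientation: [-1.49, -2.762, 0.008]
force: [-12.3, -8.1, 10.8]
opening: 0.0003
gripper_force: 8.9
```

drive_tool(moves=[0,0,0,4,0,0,0,0,0,0,3,0,0,0,0,0,0,3,0,0,0,0,0,0,0,0,0,0])

```text
t: 8.85
tool_pos: [0.4945, -0.014, 0.2924]
orientation: [-1.489, -2.76, 0.012]
force: [-18.1, -12.9, 10.7]
opening: 0.0006
gripper_force: 11.2
```

```bash
python3 -c "from h import *;st();knob(.095)"
```

```text
t 8.85 tip case-xy [-37.1  64.9] tip z 106.5 yaw 123.3 zax [-0.009 -0.004 -1.   ] F case [-22.2  -0.8  10.7] open 0.0006463580387473707
top hidden
side 31 [347.5483871  198.77419355] [-24.3  62. ] depth z 0.1041
```

There's an unexpected sideways force, so I'll lift and look.

drive_tool(moves=[0,0,0,-10,0,0,0,0,0,0,-20,0,0,0,0,0,0,-20,0,0,0,0,0,0,0,0,0,0])

```text
t: 9.35
tool_pos: [0.4977, -0.0124, 0.3466]
orientation: [1.489, 2.761, 0.003]
force: [-0.4, -0.3, 0.2]
opening: 0.0008
gripper_force: 0.0
```

```bash
python3 - <<'E'
from h import *
st();knob(.105)
c=cam('side','x.png'); cv2.imwrite('pics/s3.png',cv2.resize(c['color'][140:250,270:400],(700,592),interpolation=cv2.INTER_CUBIC)[:,:,::-1])
E
```

```text
t 9.35 tip case-xy [-31.1  63.7] tip z 160.6 yaw 123.33 zax [ 0.005 -0.    -1.   ] F case [-0.5  0.   0.2] open 0.000792611849347263
top hidden
side 35 [347.85714286 198.62857143] [-19.6  71.7] depth z 0.1047
```

View pics/s3.png

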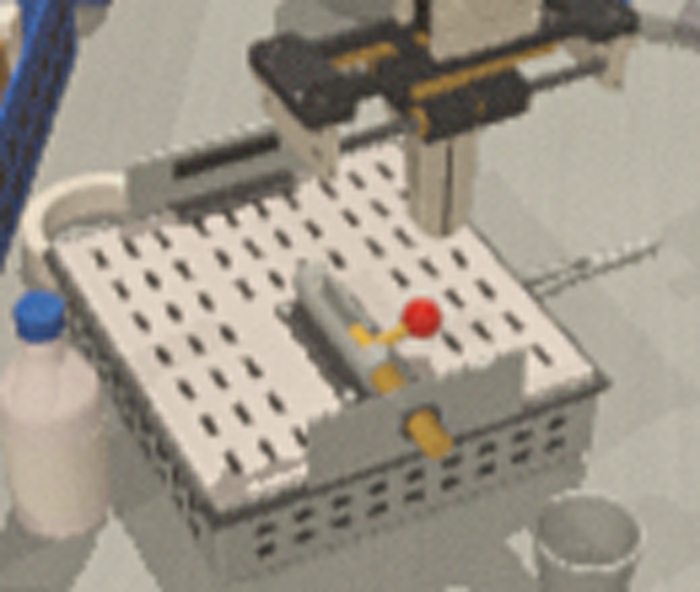

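The handle is further down, at roughly 1.2 rad, but the case has shifted a few mm. I'll re-measure the case and knob from the side view.

```bash
python3 - <<'E'
from h import *
c=cam('side')
v,u=np.mgrid[140:260,265:400]; uv=np.c_[u.ravel(),v.ravel()]; P=pts(c,uv); rd=red(c)[uv[:,1],uv[:,0]]
m=(P[:,2]>.06)&(P[:,2]<.08)&(abs(P[:,0]-.56)<.2)&(abs(P[:,1]+.05)<.2)
r=cv2.minAreaRect(P[m][:,:2].astype(np.float32));print(r)
# frames at local
for cen,yaw in (((.5596,-.0486),33.32),):
    y=np.deg2rad(yaw);B=np.array([[np.cos(y),-np.sin(y)],[np.sin(y),np.cos(y)]])
    L=(P[:,:2]-cen)@B
    for s in (1,-1):
        f=(P[:,2]>.09)&(P[:,2]<.114)&(abs(L[:,0])<.09)&(s*L[:,1]>.1)&(s*L[:,1]<.14)
        q=L[f]*1000; k=np.polyfit(q[:,0],q[:,1],1); print(s,len(q),q.min(0),q.max(0),'slope deg',np.degrees(np.arctan(k[0])),k[1])
K=P[rd]; K=K[K[:,2]>.08]; print('knob surf',np.median(K,0), ((np.median(K,0)[:2]-cen)@B*1000))
# sphere centre fit: median surface + toward away from camera ~0.7 r
o=-c['R'].T@c['t']; d=np.median(K,0)-o; d/=np.linalg.norm(d); ctr=np.median(K,0)+d*.0085; print('knob centre',ctr,(ctr[:2]-cen)@B*1000)
E
```

```text
((0.5976992845535278, -0.022673293948173523), (0.32182174921035767, 0.2566654682159424), 33.17322540283203)
1 293 [-53.27937214 100.45456356] [ 76.50856012 139.54464308] slope deg -0.7709232646730019 125.74126903552812
-1 187 [ -33.01861167 -128.36082162] [  73.64610001 -116.63721583] slope deg -1.2893090026841105 -120.9906034389522
knob surf [5.03329727e-01 2.47016325e-04 1.05306847e-01] [-20.18794522  71.7274108 ]
knob centre [ 0.50363    -0.00614133  0.09970784] [-23.44624006  66.22426524]
```

The case slid about 10 mm in +x, still inside the limit. The knob is now at old-local x≈-25, y≈66, z≈0.099. I'll put the middle of one fingertip right above it and press straight down in small steps.

drive_tool(moves=[0,2,13,0,0,0,0,0,0,0,20,0,0,0,0,0,0,18,0,0,0,0,0,0,6,0,0,0,0,0,0,0,0,0,0])

```text
t: 10.05
tool_pos: [0.5056, -0.0035, 0.2982]
orientation: [-1.49, -2.763, 0.002]
force: [0.0, -0.9, 1.0]
opening: 0.0006
gripper_force: 0.0
```

```bash
python3 -c "from h import *;st();knob(.099)"
```

```text
t 10.05 tip case-xy [-20.8  67.8] tip z 112.2 yaw 123.32 zax [-0.003  0.    -1.   ] F case [-0.5 -0.8  1. ] open 0.0006214536100486353
top hidden
side 25 [348.08 199.4 ] [-22.   69.1] depth z 0.1041
```

drive_tool(moves=[0,0,0,2,0,0,0,0,0,0,2,0,0,0,0,0,0,0,0,0,0])

```text
t: 10.45
tool_pos: [0.506, -0.004, 0.2961]
orientation: [1.491, 2.764, 0.001]
force: [0.2, -0.4, 0.1]
opening: 0.0005
gripper_force: 0.2
```

drive_tool(moves=[0,0,0,2,0,0,0,0,0,0,0,0,0,0])

```text
t: 10.65
tool_pos: [0.5059, -0.004, 0.2938]
orientation: [1.492, 2.765, -0.0]
force: [0.5, -1.8, 1.0]
opening: 0.0004
gripper_force: 0.6
```

```bash
python3 -c "from h import *;st();knob(.095)"
```

```text
t 10.65 tip case-xy [-20.4  66.7] tip z 107.8 yaw 123.3 zax [ 0. -0. -1.] F case [-0.5 -1.8  1. ] open 0.00038056275417143356
top hidden
side 23 [348.52173913 200.39130435] [-23.3  69.7] depth z 0.0992
```

Light contact, and the knob is going down. I'll continue until it bottoms out.

drive_tool(moves=[0,0,0,2,0,0,0,0,0,0,0,0,0,0])

```text
t: 10.95
tool_pos: [0.5058, -0.0039, 0.2915]
orientation: [-1.492, -2.765, 0.0]
force: [0.4, -0.5, 1.9]
opening: 0.0005
gripper_force: 0.4
```

drive_tool(moves=[0,0,0,1,0,0,0,0,0,0,0,0,0,0])

```text
t: 11.15
tool_pos: [0.5059, -0.0039, 0.291]
orientation: [1.492, 2.765, -0.0]
force: [-1.8, 0.5, 4.6]
opening: 0.0006
gripper_force: 2.1
```

```bash
python3 -c "from h import *;st();knob(.095)"
```

```text
t 11.15 tip case-xy [-20.3  66.8] tip z 105.0 yaw 123.31 zax [ 0. -0. -1.] F case [-1.2  1.4  4.6] open 0.0006432756927008661
top hidden
side 22 [348.45454545 201.18181818] [-21.4  72.7] depth z 0.0956
```

The tip is at 105 mm, which is the fully-down height of the knob top, and the force is rising. I'll retreat and check.

drive_tool(moves=[0,0,0,-10,0,0,0,0,0,0,-30,0,0,0,0,0,0,-40,0,0,0,0,0,0,-40,0,0,0,0,-40,0,0,0,0,0,0,-40,0,0,0,0,0,0,-40,0,0,0,0,0,0,0,0,0,0,0,0])

```text
t: 12.05
tool_pos: [0.5731, -0.1076, 0.4103]
orientation: [1.496, 2.762, -0.001]
force: [-0.9, -0.1, 0.9]
opening: 0.0004
gripper_force: 0.0
```

```bash
python3 - <<'E'
from h import *
st();knob(.093)
c=cam('side'); m=red(c);m[:150]=0;m[260:]=0;m[:,:270]=0;m[:,400:]=0
v,u=np.mgrid[140:260,265:400]; uv=np.c_[u.ravel(),v.ravel()]; P=pts(c,uv); y=np.deg2rad(33.32);B=np.array([[np.cos(y),-np.sin(y)],[np.sin(y),np.cos(y)]])
L=(P[:,:2]-[.5596,-.0486])@B
f=(P[:,2]>.09)&(P[:,2]<.114)&(abs(L[:,0])<.09)&(L[:,1]>.11)&(L[:,1]<.135);print(L[f].min(0),L[f].max(0))
cv2.imwrite('pics/s4.png',cv2.resize(c['color'][140:250,270:400],(700,592),interpolation=cv2.INTER_CUBIC)[:,:,::-1])
E
```

```text
t 12.05 tip case-xy [-21.3 -56.9] tip z 224.3 yaw 123.13 zax [-0.    -0.001 -1.   ] F case [-0.9  0.4  0.9] open 0.00042237612570074275
top hidden
side 37 [348.16216216 200.02702703] [-24.3  65.8] depth z 0.0998
[-0.05357687  0.11772453] [0.07708595 0.13480022]
```

View pics/s4.png

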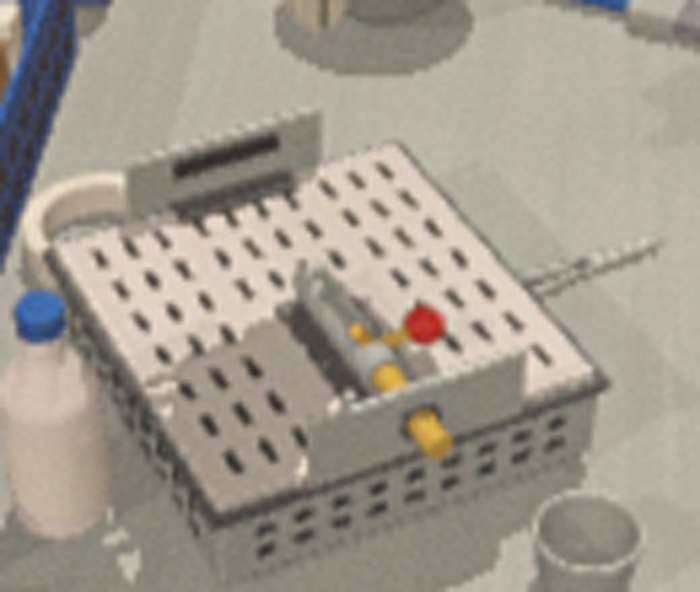

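The handle lies down, with the knob at crop (424,325) and its centre at about 94 mm (93 mm is fully down). The bolt sticks out through the frame, the case is about 10 mm from its start, and the bottle, gallipot, tape and haemostat look unmoved.

```bash
python3 -c "from plant import robot;print(robot.close_job())"
```

```text
the job is handed in; nothing more can be done
None
```

The job is handed in: by my last camera check the bolt was home and the handle down at about 1.38 of 1.40 rad, with the case slid about 10 mm by my first downward press (limit 25 mm); the judge returned no verdict.

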